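# Swing a manifold block upright and cam-clamp it on end for dressing

## Robot

A 7-joint arm with a two-finger parallel gripper is mounted at the origin on a cart in front of the work surface, level with it; the furniture and walls round the work are solid. World frame = base frame: x ahead of the robot, y to its left, z up, the work surface at z = 0. Lengths are in m, angles in rad, forces in N, time in s.
With the tool pointing down it reaches from about 0.4 to 0.925 m from the base axis. Payload 5.6 kg.
Tool frame: the origin (TCP) lies midway between the tips of the shut fingers; the grasp point (between the pads) lies 19 mm behind it; z points along the fingers, y is the line along which they close (so a half turn about z gives the same grasp; the last joint's range is limited). The gripper opens to 85 mm and grips with 20 to 120 N. Pads are 22 mm wide; open, the fingers measure 114 mm over their backs; the gripper's body (76 mm by 85 mm) begins 54 mm behind the grasp point. The pads swing forward as they close: fully open they stand 13 mm farther back than shut.
Start: joints at [1.088, 0.468, -0.012, 1.603, 0.006, 1.071, -0.056], TCP at [0.277, -0.588, 0.231] pointing down, gripper open.
Joint ranges: [-2.53, 2.53], [-0.31, 2.02], [-1.57, 1.55], [0.28, 2.44], [-1.29, 4.43], [0.15, 1.84], [-2.92, 2.92]. Speed limits (rad/s): [2.57, 2.57, 3.14, 3.14, 3.14, 3.14, 3.14].

## Interface

Orientations are given as a rotation vector (axis times angle).
In Python, from cell import env, viewer gives the robot as it stands.
- The arm moves only by the tool step_arm, never from a script. Its argument "plan" is a list that holds one entry, the list of rows, each a list of 7 numbers: the turn, a rotation vector about the tool's x, y, z normalised to -1 to 1, where 1 is 0.5 rad, then the shift along the tool's x, y, z normalised to -1 to 1, where 1 is 0.5 m, then the closure, from -1 (fully open) to 1 (shut). A call has 1 to 20 rows; each row shifts and turns the commanded pose from where the row before left it, along the tool's axes as they then stand; what a row does not reach is not made up. A row lasts 1/8 s, in which the tool goes at most 62.5 mm and 10.7 degrees, less where a joint would pass 70% of its speed; a pose out of reach is approached as far as the arm can. A call with a number of a shift or a turn outside -1 to 1 is refused whole. A call with a gripper value outside its range is refused whole. The fingers move at their own pace and stop on an object; "newtons" is the grip in N (left out, the last holds). Time passes only in rows, so rows that do not move let the fingers close. It gives the time, the measured TCP pose, the force, the opening and the grip force at its end, in the units of the state.
- env.observe(): the state, without advancing time (a new reading comes with each control period).
- viewer.read_camera(name): name is "side" or "top"; returns a dict with "pixels" (384x512x3 uint8, blue, green, red), "fx", "fy", "cx", "cy" (pixels), "rvec" (rotation vector, rad) and "tvec" (3), from world to camera coordinates, as OpenCV has them. Camera axes: x right, y down, z forward; pixel columns grow to the right and rows downward; lengths in m; the calibration is good to about 2 mm. A picture is of the moment at which its call begins. There is no depth.
- env.finish_job(): hands the job in; it is judged then, once.
The state is a dict: "t": time; "joint_positions": joint angles; "qd": joint speeds; "effort": joint torques, N m; "tool_pos": TCP position; "tcp_rot": TCP orientation; "wrist_force": force on the tool from outside, world axes, zero at the start; "wrist_torque": the same for the moment, N m; "opening": opening from 0.0 (shut) to 1.0 (fully open); "gripper_force": force on a finger pad.
Only numpy, scipy, OpenCV 4.12 (cv2) and the standard library are available. Lean on these libraries where they do the work, as an engineer would, in place of code of your own. Each camera call takes 0.05 s, during which the arm holds its last target. There are 200 camera calls.

## Task

Clamp the darker manifold block, marked with red tape, on end for dressing: its ends are sunk in the grey cradle, so lift it out and lay it flat on the bench first. Then take it again near one end, raise it and ease your grip so that it swings down between the fingers and hangs upright, clear of the bench. Stand it on the steel base of the fixture against both the back fence and the side stop and swing the ball-ended lever round until the cam holds it tight; do not disturb the light block, the vial or the plug gauge.

Things in the scene. Friction and masses are not known exactly. Their poses are not given: they have to be found in the camera images.
- dark_block: Tarnished brown aluminium manifold block with a band of red tape round it 59 mm from its middle; a square bar 44 x 211 x 44 mm, 0.74 to 0.90 kg; its bores are closed to the fingers. Long axis: its own y. Origin: at half length in the middle of the face that is underneath at the start. Starts lying in either place of the cradle, underside 30 mm over the bench.
- dark_block_mid (a point): Centre of the dark block. Held about 20 mm from an end it stays level above some 60 N of grip, swings down about the finger axis as the grip is eased to about 50 to 20 N, and slips out below about 8 N; it may then hang some degrees off plumb and 10 mm off centre. From 120 N to nothing the fingers open only about 1.5 mm: open in steps of 0.2 to 0.4 mm and watch grip force and wrist moment.
- gold_block: Light tan block of the same size and shape, no tape; lies in the other place of the cradle and stays there. Origin and axes as for the dark block.
- cradle: Fixed cradle, brown board 240 x 182 x 10 mm, long along its x, with grey end saddles. Origin: centre of underside. Places at y = +52 and -52 mm; blocks lie along x. Each block end sinks 33 mm into a pocket (floor 30 mm up, 48 mm wide, walls to 66 mm up, 3 mm play endways); between the saddles 144 mm of the block is bare, with 60 mm between the blocks.
- fixture: Fixed fixture. Origin: under the nest where the block stands, on a blue sheet 5 mm over the green bench cloth (z = 5 mm). Base x -90 to +52, y -68 to +48, 10 mm thick. Back fence: face at x = +22 mm, 84 mm wide, 80 mm tall. Side stop: face at y = +22 mm, x -12 to +24, 55 mm tall. Open at -y; cam at -x. A block that touches both faces stands centred on the origin.
- nest (a point): Centre of the nest on top of the steel base, z = 15 mm; same axes as the fixture. The centre of a block that stands here is at z = 121 mm.
- cam_lever (a joint): Turn of the eccentric cam (rad) about a vertical axis at fixture x = -50, y = 0 mm. 0 = open, lever along fixture -x; grows counter-clockwise from above, towards -y; stop 1.75. Starts at 0 to 0.2, stays where left, moves at about 1 N. Open it clears a block at the fence by 7 mm; meets it at about 1.2, jams 0.1 to 0.4 rad on; 6 to 10 N at the knob is tight. Drags the block to the side stop.
- knob (a point): Centre of the black ball knob (28 mm diameter) at the lever's end, 95 mm from the cam's axis, 71 mm above z = 0; a 10 mm stem below it joins the lever bar.
- oil_vial: Small glass vial with a green cap, 24 x 59 mm, standing loose on the bench behind the work. Bystander. Origin: centre of its underside.
- plug_gauge: Steel plug gauge 98 x 25 mm lying loose at the back of the bench. Bystander. Origin: centre of its underside.

How it is judged:
By the outcome, as a careful person would: the job done as asked, in the order asked, and still so for the second after the job is handed in, with the robot touching nothing.
It also fails if it takes over 67 s, if anything falls off the work surface, if the arm or the gripper's body presses on something with over 40 N, if the wrist force passes 120 N, or if a joint passes its speed limit or range.

## Working session

There is one attempt and no reset: what is moved stays moved. The work goes in short steps, Python scripts to look and compute and a tool call to move; the robot and the scene stay as the last step left them, time stands still between calls to the robot, and variables do not carry over. Pictures are saved under pics/ and viewed, at most 10 in all, crops included, and the job is handed in when it is done.

Besides the shell and the picture viewer there is one more tool, called after "Emit:" as name(argument=value, ...) on one line, values as JSON. step_arm: Moves the arm, as the interface text tells. Scaled input: -1 to 1 covers 0.5 m each way for a shift and 0.5 rad each way for a turn. Its arguments: {"type":"object","properties":{"plan":{"type":"array","items":{"type":"array","items":{"type":"array","items":{"type":"number"}}}},"newtons":{"type":"number"}},"required":["plan"]}

```bash
mkdir -p pics; ls; cat > h.py <<'E'
import numpy as np, cv2
from cell import env, viewer
from scipy.spatial.transform import Rotation as R
def cam(n):
    c=viewer.read_camera(n); c['K']=np.array([[c['fx'],0,c['cx']],[0,c['fy'],c['cy']],[0,0,1.]]); return c
def ray(c,u,v,z):
    Rm=cv2.Rodrigues(np.array(c['rvec'],float))[0]; o=-Rm.T@np.array(c['tvec'],float).ravel()
    d=Rm.T@np.linalg.inv(c['K'])@[u,v,1.]; return o+d*(z-o[2])/d[2]
def proj(c,p): return cv2.projectPoints(np.array(p,float).reshape(-1,3),np.array(c['rvec'],float),np.array(c['tvec'],float),c['K'],None)[0].reshape(-1,2)
def st():
    s=env.observe(); 
    for k in s: print(k,np.round(s[k],4))
    return s
E
python3 - <<'E'
from h import *
st()
import pickle
for n in('top','side'):
    c=cam(n); cv2.imwrite(f'pics/{n}0.png',cv2.resize(c['pixels'],(800,600),interpolation=cv2.INTER_CUBIC)); pickle.dump(c,open(n+'0.pkl','wb'))
    print(n,c['fx'],c['cx'],c['rvec'],c['tvec'],ray(c,256,192,0))
E
```

```text
pics
t 0.0
joint_positions [ 1.088   0.4684 -0.0116  1.6036  0.006   1.0714 -0.0563]
qd [-0.0006  0.0004 -0.0006  0.0019 -0.0014 -0.0008  0.0001]
effort [-1.50000e-03 -5.32384e+01  2.15000e-02 -2.51307e+01  1.16000e-02
  7.80000e-03 -0.00000e+00]
tool_pos [ 0.2764 -0.5877  0.2303]
tcp_rot [-3.0642e+00 -6.8490e-01  8.0000e-04]
wrist_force [ 0.0588 -0.1129 -0.4231]
wrist_torque [ 0.0254 -0.0196 -0.0331]
gripper_force 0.0
opening 1.0012
top 372.5443631271611 261.29110976468655 [ 2.21127562 -2.15897965  0.09442171] [-9.14348737e-04  5.60365842e-01  9.35459967e-01] [0.56416872 0.02630668 0.        ]
side 433.7064664669624 249.8529477560362 [ 2.01077301 -0.34703831  0.21541255] [-0.51067953  0.14750744  0.9610497 ] [0.61107968 0.14032071 0.        ]
```

View pics/top0.png

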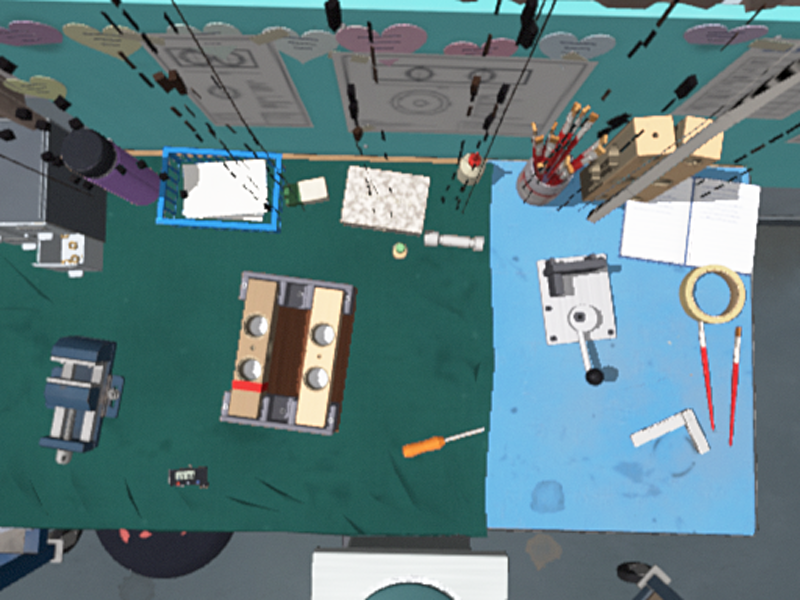

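View pics/side0.png

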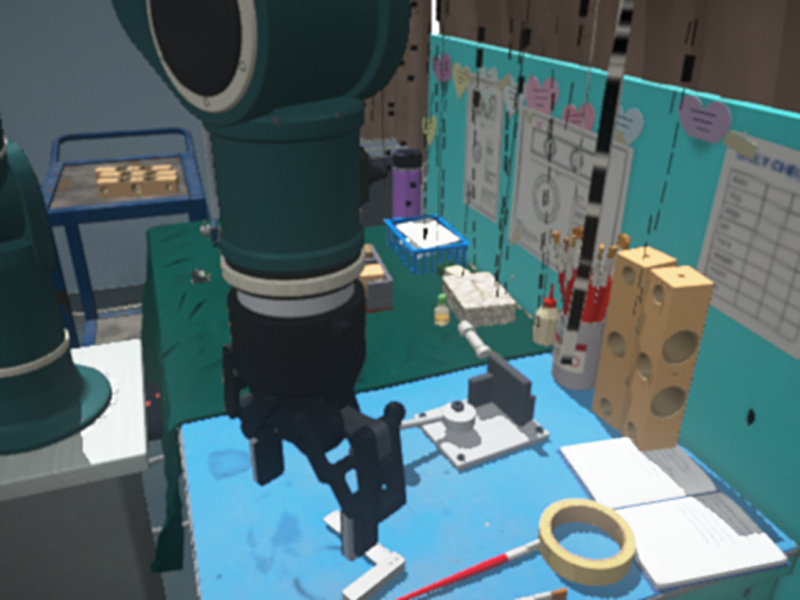

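The top picture shows the cradle at (290,350) with the taped dark block on its left (tape at (248,386)), and the fixture at (578,300) with its knob at (595,377). The side picture shows the gripper near the fixture. I'll enlarge crops for measuring.

```bash
python3 - <<'E'
import pickle,cv2,numpy as np
c=pickle.load(open('top0.pkl','rb'))['pixels']
a=c[165:290,130:240]; b=c[155:255,335:405]
A=cv2.resize(a,None,fx=4.8,fy=4.8,interpolation=cv2.INTER_CUBIC)[:600]
B=cv2.resize(b,None,fx=6,fy=6,interpolation=cv2.INTER_CUBIC)
cv2.imwrite('pics/a.png',A);cv2.imwrite('pics/b.png',B);print(A.shape,B.shape)
E
```

```text
(600, 528, 3) (600, 420, 3)
```

View pics/a.png

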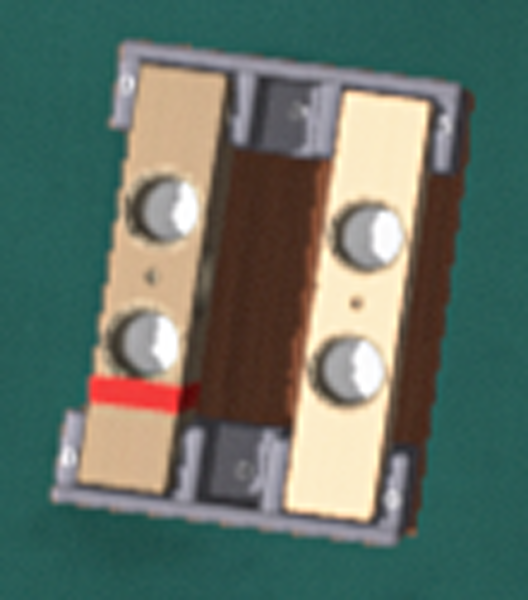

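View pics/b.png

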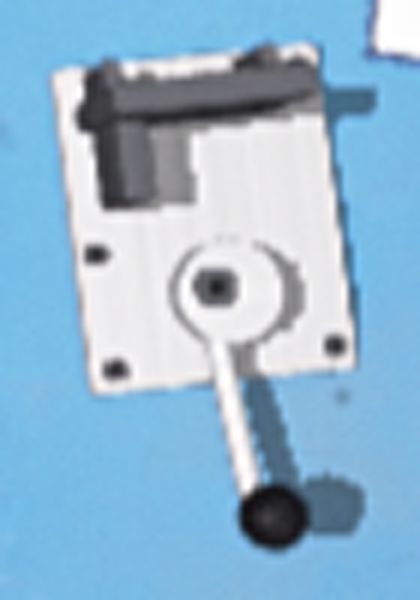

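```bash
cat >> h.py <<'E'
def fit(P,Q):
    P=np.array(P,float)[:,:2];Q=np.array(Q,float)[:,:2];p=P-P.mean(0);q=Q-Q.mean(0)
    a=np.arctan2((p[:,0]*q[:,1]-p[:,1]*q[:,0]).sum(),(p*q).sum());Rr=np.array([[np.cos(a),-np.sin(a)],[np.sin(a),np.cos(a)]])
    t=Q.mean(0)-Rr@P.mean(0); return a,t,np.linalg.norm((P@Rr.T+t-Q),axis=1)
E
python3 - <<'E'
from h import *
import pickle
c=pickle.load(open('top0.pkl','rb'))
# pixel center mapping of resize: src=(dst+.5)/s-.5+off
A=lambda u,v,z: ray(c,(u+.5)/4.8-.5+130,(v+.5)/4.8-.5+165,z)[:2]
B=lambda u,v,z: ray(c,(u+.5)/6-.5+335,(v+.5)/6-.5+155,z)[:2]
L=.1055;w=.022
mod=[(L,w),(L,-w),(-L,w),(-L,-w)]
for n,px in(('dark',[(140,67),(226,75),(80,484),(167,490)]),('gold',[(340,90),(430,97),(284,512),(373,520)])):
    print(n,fit(mod,[A(u,v,.074) for u,v in px]))
print('cradle',fit([(.12,.091),(.12,-.091),(-.12,.091),(-.12,-.091)],[A(u,v,.066) for u,v in [(125,42),(462,88),(55,500),(393,545)]]))
q=[B(u,v,.015) for u,v in[(55,70),(322,45),(95,395),(355,368)]]
a,t,r=fit([(.052,.048),(.052,-.068),(-.09,.048),(-.09,-.068)],q);print('fix',a,t,r)
print('knob',B(273,517,.071))
Rr=np.array([[np.cos(a),-np.sin(a)],[np.sin(a),np.cos(a)]])
cam_=Rr@[-.05,0]+t; k=B(273,517,.071);d=k-cam_;print('camaxis',cam_,B(215,288,.045),np.linalg.norm(d),Rr.T@d, np.arctan2(-(Rr.T@d)[1],-(Rr.T@d)[0]))
E
```

```text
dark (np.float64(-0.09638488120063846), array([0.47937401, 0.25131462]), array([1.31155193e-03, 7.05693327e-05, 4.73094323e-04, 1.84943082e-03]))
gold (np.float64(-0.09631416702538986), array([0.46893254, 0.14889536]), array([0.0006741 , 0.00207355, 0.00155303, 0.00016773]))
cradle (np.float64(-0.1109664701882683), array([0.47334492, 0.19975259]), array([0.00536325, 0.00536718, 0.00640445, 0.00677308]))
fix 0.11694177836655426 [ 0.59036356 -0.25498694] [0.00060877 0.00093303 0.00122743 0.00196546]
knob [ 0.44738376 -0.27733889]
camaxis [ 0.54070506 -0.26082071] [ 0.54087215 -0.261671  ] 0.09477190688858272 [-0.09461119 -0.00551706] 0.05824703420382917
```

The crop fits agree to about 2 mm: dark block at (0.479, 0.251), yaw −0.096; fixture at (0.590, −0.255), yaw 0.117; lever at about 0.06 rad. Next I'll locate the bystanders and plan the first approach.

```bash
cat >> h.py <<'E'
def down(yaw): return R.from_matrix(np.array([[np.cos(yaw),np.sin(yaw),0],[np.sin(yaw),-np.cos(yaw),0],[0,0,-1]]))
def plan(wps,g,p=None,r=None):
    """wps: (pos, Rotation, rows); start at measured pose"""
    s=env.observe(); p=np.array(s['tool_pos']) if p is None else p; r=R.from_rotvec(s['tcp_rot']) if r is None else r
    yaw=lambda r: np.arctan2(r.as_matrix()[1,0],r.as_matrix()[0,0])
    out=[]
    for q,rt,n in wps:
        q=np.array(q); d=(r.inv()*rt).as_rotvec()
        r0,p0=r,p
        for k in range(1,n+1):
            rn=r0*R.from_rotvec(d*k/n); pn=p0+(q-p0)*k/n
            row=np.r_[(r.inv()*rn).as_rotvec()/.5, r.inv().apply(pn-p)/.5]; row=np.round(row,3)
            out.append(list(map(float,row))+[g]); p=p+r.apply(row[3:]*.5); r=r*R.from_rotvec(row[:3]*.5)
    import json; print(len(out),json.dumps(out).replace('0.0,','0,')); print('end',np.round(p,4),np.round(yaw(r),4))
E
python3 - <<'E'
from h import *
import pickle
c=pickle.load(open('top0.pkl','rb'))
W=lambda u,v,z: ray(c,(u+.5)*.64-.5,(v+.5)*.64-.5,z)[:2].round(3)
print('vial',W(400,250,.05),'plug',W(427,239,.012),W(484,242,.012),'screwdr',W(403,452,0.01),W(440,440,.01),W(485,428,0.005),'sheet',W(489,345,0),'cradR',W(335,432,.05),W(356,285,.05),'board',W(353,330,.01))
plan([((.45,-.22,.23),down(1.6),8),((.4794,.2513,.18),down(3.045),10)],-1)
E
```

```text
vial [0.641 0.028] plug [ 0.667 -0.016] [ 0.665 -0.112] screwdr [0.315 0.016] [ 0.336 -0.044] [ 0.356 -0.118] sheet [ 0.493 -0.124] cradR [0.351 0.123] [0.583 0.097] board [0.512 0.103]
18 [[-0, -0, -0.29, 0.078, -0.065, 0, -1], [-0.001, -0, -0.29, 0.087, -0.052, 0, -1], [-0, -0.001, -0.29, 0.094, -0.04, 0.001, -1], [-0, 0, -0.29, 0.098, -0.026, -0, -1], [-0.001, -0, -0.29, 0.101, -0.011, -0, -1], [-0, -0, -0.29, 0.102, 0.004, -0, -1], [-0.001, -0, -0.29, 0.1, 0.018, 0, -1], [0, -0.001, -0.291, 0.096, 0.032, 0, -1], [-0, 0, -0.289, 0.094, 0.009, 0.01, -1], [-0, 0, -0.289, 0.092, 0.022, 0.01, -1], [-0, 0, -0.289, 0.088, 0.035, 0.01, -1], [-0, 0, -0.289, 0.081, 0.047, 0.01, -1], [-0, 0, -0.289, 0.074, 0.059, 0.01, -1], [-0, 0, -0.289, 0.065, 0.069, 0.01, -1], [-0, 0, -0.289, 0.054, 0.077, 0.01, -1], [-0, 0, -0.289, 0.043, 0.085, 0.01, -1], [-0, 0, -0.289, 0.03, 0.089, 0.01, -1], [-0, 0, -0.289, 0.017, 0.093, 0.01, -1]]
end [0.4792 0.2513 0.18  ] 3.0452
```

Emit:
step_arm(plan=[[[0,0,-0.29,0.078,-0.065,0,-1],[0,0,-0.29,0.087,-0.052,0,-1],[0,0,-0.29,0.094,-0.04,0,-1],[0,0,-0.29,0.098,-0.026,0,-1],[-0.001,0,-0.29,0.101,-0.011,0,-1],[0,0,-0.29,0.102,0.004,0,-1],[0,0,-0.29,0.1,0.018,0,-1],[0,0,-0.29,0.096,0.032,0,-1],[0,0,-0.289,0.094,0.009,0.01,-1],[0,0,-0.289,0.092,0.022,0.01,-1],[0,0,-0.289,0.088,0.035,0.01,-1],[0,0,-0.289,0.081,0.047,0.01,-1],[0,0,-0.289,0.074,0.059,0.01,-1],[0,0,-0.289,0.065,0.069,0.01,-1],[0,0,-0.289,0.054,0.077,0.01,-1],[0,0,-0.289,0.043,0.085,0.01,-1],[0,0,-0.289,0.03,0.089,0.01,-1],[0,0,-0.289,0.017,0.093,0.01,-1],[0,0,0,0,0,0,-1]]])

```text
t: 2.48
tool_pos: [0.4783, 0.2548, 0.1807]
tcp_rot: [-0.142, -3.137, -0.004]
wrist_force: [-0.2, -1.0, -0.7]
opening: 0.999
gripper_force: 0.0
```

```bash
python3 - <<'E'
from h import *
s=env.observe();print(s['t'],s['joint_positions'],s['tool_pos'])
plan([((.4794,.2513,.036),down(3.045),5)],-1)
E
```

```text
2.475 [ 0.09121722  0.48969169 -0.81674628  1.8752285   0.42798489  0.96100714
  0.56190424] [0.47828409 0.25482364 0.18068499]
5 [[0.001, -0.001, 0.002, -0.001, -0.002, 0.058, -1], [0.001, -0, 0.003, -0, -0.001, 0.058, -1], [0.001, -0.001, 0.002, -0.001, -0.001, 0.058, -1], [0.001, -0, 0.003, -0.001, -0.002, 0.057, -1], [0.001, -0.001, 0.002, -0, -0.001, 0.058, -1]]
end [0.4793 0.2514 0.0362] 3.0451
```

Emit:
step_arm(plan=[[[0.001,0,0.002,0,0,0.058,-1],[0.001,0,0.002,0,0,0.058,-1],[0.001,0,0.002,0,0,0.058,-1],[0.001,0,0.002,0,0,0,-1]]])

```text
t: 2.98
tool_pos: [0.4785, 0.2486, 0.0923]
tcp_rot: [-0.161, -3.134, 0.008]
wrist_force: [-0.2, 0.8, 0.6]
opening: 1.002
gripper_force: 0.0
```

```bash
python3 - <<'E'
from h import *
s=env.observe();print(s['t'],s['tool_pos'])
plan([((.4794,.2513,.036),down(3.045),3)],-1)
E
```

```text
2.975 [0.47846651 0.24861023 0.09227243]
3 [[-0.004, -0.002, -0.004, -0.001, 0.002, 0.038, -1], [-0.003, -0.003, -0.004, -0, 0.002, 0.037, -1], [-0.004, -0.002, -0.004, -0.001, 0.002, 0.038, -1]]
end [0.4796 0.2513 0.0358] 3.0449
```

Emit:
step_arm(plan=[[[-0.003,0,-0.003,0,0.001,0.038,-1],[-0.003,0,-0.003,0,0.001,0.038,-1],[0,0,0,0,0,0.037,-1],[0,0,0,0,0,0,-1],[0,0,0,0,0,0,1],[0,0,0,0,0,0,1],[0,0,0,0,0,0,1],[0,0,0,0,0,0,1]]], newtons=100)

```text
t: 3.98
tool_pos: [0.4804, 0.2525, 0.0387]
tcp_rot: [0.154, 3.136, 0.003]
wrist_force: [-0.8, 0.3, 6.1]
opening: 0.497
gripper_force: 103.0
```

```bash
python3 - <<'E'
from h import *
st()
E
```

```text
t 3.975
joint_positions [-0.0359  0.6826 -0.6553  1.955   0.6273  0.713   0.3988]
qd [-0.0021 -0.001  -0.0008 -0.0014  0.0005 -0.0015 -0.0005]
effort [  0.5003 -46.3123  -8.5344 -14.0047   0.2915   0.0634   0.1114]
tool_pos [0.4804 0.2525 0.0387]
tcp_rot [0.1537 3.1357 0.0034]
wrist_force [-0.7565  0.2549  6.1344]
wrist_torque [ 0.106   0.1661 -0.124 ]
gripper_force 103.0259
opening 0.4972
```

```bash
python3 - <<'E'
from h import *
r=down(3.045)
plan([((.4804,.2525,.16),r,4),((.495,-.015,.16),r,7),((.495,-.015,.03),r,4)],1)
E
```

```text
15 [[0.001, 0.001, -0.001, -0, 0, -0.061, 1], [0.001, 0.001, -0, -0, 0, -0.06, 1], [0.001, 0.001, -0.001, -0, 0, -0.061, 1], [0.001, 0.001, -0.001, -0, 0, -0.061, 1], [0, 0, 0, -0.012, -0.076, 0, 1], [0, 0, 0, -0.011, -0.075, 0, 1], [0, 0, 0, -0.012, -0.076, 0, 1], [0, 0, 0, -0.011, -0.076, 0, 1], [0, 0, 0, -0.012, -0.075, 0, 1], [0, 0, 0, -0.011, -0.076, 0, 1], [0, 0, 0, -0.012, -0.075, 0, 1], [0, 0, 0, 0, -0, 0.065, 1], [0, 0, 0, 0, -0, 0.065, 1], [0, 0, 0, 0, -0, 0.065, 1], [0, 0, 0, 0, -0.001, 0.065, 1]]
end [ 0.4951 -0.0153  0.0301] 3.0451
```

Emit:
step_arm(plan=[[[0,0,0,0,0,-0.03,1],[0,0,0,0,0,-0.06,1],[0,0,0,0,0,-0.06,1],[0,0,0,0,0,-0.06,1],[0,0,0,0,0,-0.033,1],[0,0,0,-0.012,-0.076,0,1],[0,0,0,-0.011,-0.075,0,1],[0,0,0,-0.012,-0.076,0,1],[0,0,0,-0.011,-0.076,0,1],[0,0,0,-0.012,-0.075,0,1],[0,0,0,-0.011,-0.076,0,1],[0,0,0,-0.012,-0.075,0,1],[0,0,0,0,0,0.06,1],[0,0,0,0,0,0.06,1],[0,0,0,0,0,0.06,1],[0,0,0,0,0,0.06,1],[0,0,0,0,0,0,1],[0,0,0,0,0,0,1]]])

```text
t: 6.22
tool_pos: [0.4947, -0.0152, 0.0397]
tcp_rot: [0.153, 3.137, 0.002]
wrist_force: [1.3, 0.1, -7.1]
opening: 0.501
gripper_force: 104.5
```

```bash
python3 - <<'E'
from h import *
s=st()
E
```

```text
t 6.225
joint_positions [ 0.4813  0.6164 -0.6384  2.0674  0.6065  0.6471  0.9051]
qd [ 0.0067 -0.0183 -0.0059 -0.0086  0.0032 -0.0035 -0.0032]
effort [-2.40000e-02 -4.68471e+01 -9.10230e+00 -1.52163e+01 -1.08000e-02
  1.02800e-01  1.30000e-03]
tool_pos [ 0.4947 -0.0152  0.0397]
tcp_rot [1.5320e-01 3.1367e+00 1.6000e-03]
wrist_force [ 1.259   0.1449 -7.1008]
wrist_torque [-0.0092 -0.0677 -0.0116]
gripper_force 104.5129
opening 0.5013
```

Emit:
step_arm(plan=[[[0,0,0,0,0,0.024,1],[0,0,0,0,0,0.024,1],[0,0,0,0,0,0.01,1],[0,0,0,0,0,0.004,1],[0,0,0,0,0,0,1]]])

```text
t: 6.85
tool_pos: [0.4938, -0.0156, 0.0087]
tcp_rot: [-0.154, -3.137, 0.001]
wrist_force: [-5.1, -1.4, 4.1]
opening: 0.498
gripper_force: 106.3
```

Emit:
step_arm(plan=[[[0,0,0,0,0,0,0.4],[0,0,0,0,0,0,-1],[0,0,0,0,0,0,-1],[0,0,0,0,0,0,-1],[0,0,0,-0.03,0,0,-1],[0,0,0,-0.06,0,0,-1],[0,0,0,-0.06,0,0,-1],[0,0,0,-0.02,0,-0.002,-1],[0,0,0,0,0,0,-1]]])

```text
t: 7.98
tool_pos: [0.5791, -0.0237, 0.0088]
tcp_rot: [0.154, 3.138, 0.002]
wrist_force: [-1.0, 0.6, 0.6]
opening: 1.005
gripper_force: 0.0
```

```bash
python3 - <<'E'
from h import *
s=st()
c=cam('top');a=c['pixels'][150:310,190:340];cv2.imwrite('pics/c.png',cv2.resize(a,None,fx=3.75,fy=3.75,interpolation=cv2.INTER_CUBIC))
import pickle;pickle.dump(c,open('top1.pkl','wb'))
E
```

```text
t 7.975
joint_positions [ 0.4311  0.7621 -0.594   1.8697  0.6354  0.7069  0.9385]
qd [ 0.0009 -0.0136 -0.0023  0.0416 -0.002  -0.0019 -0.0032]
effort [ 9.61000e-02 -5.35524e+01 -1.02993e+01 -1.60624e+01  4.85000e-02
 -4.78000e-02  3.68000e-02]
tool_pos [ 0.5791 -0.0237  0.0088]
tcp_rot [1.5410e-01 3.1376e+00 1.7000e-03]
wrist_force [-1.0315  0.6305  0.5578]
wrist_torque [0.0192 0.0317 0.0463]
gripper_force 0.0
opening 1.0049
```

View pics/c.png

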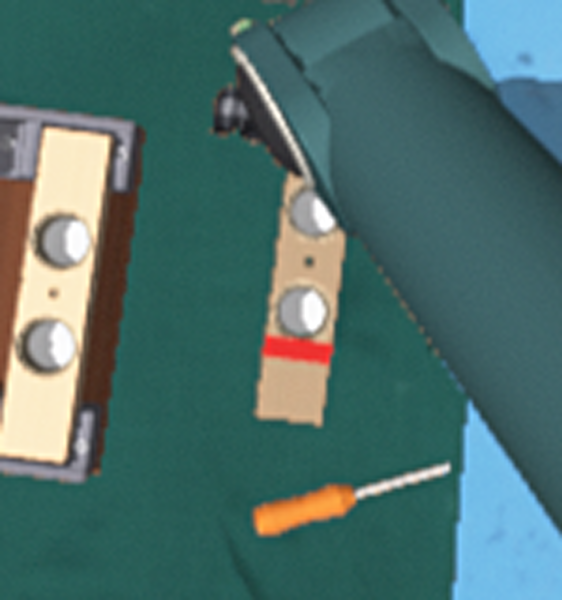

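The dark block lies flat beside the cradle, with its near-end corners at about (256,416) and (322,426) in the crop. The gripper is over its far end.

```bash
python3 - <<'E'
from h import *
import pickle
c=pickle.load(open('top1.pkl','rb'))
C=lambda u,v,z: ray(c,(u+.5)/3.75-.5+190,(v+.5)/3.75-.5+150,z)[:2]
p,q=C(256,416,.044),C(322,426,.044);n=(p+q)/2;d=q-p;print(p,q,np.linalg.norm(d))
h=C(309,261,.044);e=(h-n)/np.linalg.norm(h-n);print('near',n,'hole mid',h,np.linalg.norm(h-n),'yaw',np.arctan2(e[1],e[0]))
far=n+.211*np.array([np.cos(-.096),np.sin(-.096)]);print('far',far)
s=env.observe();print('dist TCP to far end',(far-s['tool_pos'][:2])@[np.cos(-.096),np.sin(-.096)])
E
```

```text
[0.39051584 0.01708628] [ 0.38497831 -0.02661442] 0.04405014779934899
near [ 0.38774707 -0.00476407] hole mid [ 0.49337249 -0.01571889] 0.10619198191370254 yaw -0.10334433566230543
far [ 0.59777553 -0.02498897]
dist TCP to far end 0.019671356045052362
```

Emit:
step_arm(plan=[[[0,0,0,0,0,0.008,-1],[0,0,0,0,0,0.008,-1],[0,0,0,0,0,0,-1],[0,0,0,0,0,0,1],[0,0,0,0,0,0,1],[0,0,0,0,0,0,1],[0,0,0,0,0,0,1]]], newtons=110)

```text
t: 8.9
tool_pos: [0.5793, -0.0239, 0.0015]
tcp_rot: [0.154, 3.137, 0.001]
wrist_force: [-0.9, -0.7, 4.2]
opening: 0.502
gripper_force: 112.3
```

Emit:
step_arm(plan=[[[0,0,0,0,0,-0.02,1],[0,0,0,0,0,-0.05,1],[0,0,0,0,0,-0.08,1],[0,0,0,0,0,-0.08,1],[0,0,0,0,0,-0.08,1],[0,0,0,0,0,-0.08,1],[0,0,0,0,0,-0.08,1],[0,0,0,0,0,-0.08,1],[0,0,0,0,0,-0.03,1],[0,0,0,0,0,-0.01,1],[0,0,0,0,0,0,1],[0,0,0,0,0,0,1]]])

```text
t: 10.4
tool_pos: [0.578, -0.0241, 0.2943]
tcp_rot: [-0.153, -3.136, -0.002]
wrist_force: [-0.2, 0.0, -7.2]
opening: 0.499
gripper_force: 113.2
```

```bash
python3 - <<'E'
from h import *
s=st()
E
```

```text
t 10.4
joint_positions [ 0.6171  0.4206 -0.8299  1.6705  0.3277  1.1989  1.1823]
qd [-0.0013 -0.0011 -0.0026 -0.0057 -0.0016  0.003   0.0004]
effort [-4.60000e-03 -4.53822e+01 -9.46090e+00 -2.78206e+01 -2.19100e-01
  5.83700e-01 -1.70000e-03]
tool_pos [ 0.578  -0.0241  0.2943]
tcp_rot [-1.5330e-01 -3.1356e+00 -1.6000e-03]
wrist_force [-0.2019  0.0352 -7.2111]
wrist_torque [-0.0724 -0.6189 -0.0429]
gripper_force 113.1868
opening 0.4992
```

Emit:
step_arm(plan=[[[0,0,0,0,0,0,1],[0,0,0,0,0,0,1],[0,0,0,0,0,0,1],[0,0,0,0,0,0,1]]], newtons=45)

```text
t: 10.9
tool_pos: [0.5788, -0.024, 0.296]
tcp_rot: [0.154, 3.137, 0.001]
wrist_force: [0.6, 0.4, -8.0]
opening: 0.497
gripper_force: 113.2
```

```bash
python3 - <<'E'
from h import *
s=env.observe();print(s['wrist_torque'],s['wrist_force'],s['gripper_force'],s['opening'])
E
```

```text
[-0.0564084  -0.60607621 -0.00308512] [ 0.60703411  0.35322673 -7.99532297] 113.18551182746887 0.49669192479415614
```

Emit:
step_arm(plan=[[[0,0,0,0,0,0,0.01],[0,0,0,0,0,0,0.0],[0,0,0,0,0,0,0.0],[0,0,0,0,0,0,0.0]]], newtons=110)

```text
t: 11.4
tool_pos: [0.5788, -0.024, 0.296]
tcp_rot: [0.154, 3.137, 0.001]
wrist_force: [-0.9, 0.2, -7.4]
opening: 0.503
gripper_force: 72.1
```

Emit:
step_arm(plan=[[[0,0,0,0,0,0,-0.008],[0,0,0,0,0,0,-0.008],[0,0,0,0,0,0,-0.008]]])

```text
t: 11.78
tool_pos: [0.5788, -0.024, 0.296]
tcp_rot: [0.154, 3.137, 0.001]
wrist_force: [-0.8, 0.3, -8.0]
opening: 0.505
gripper_force: 47.0
```

```bash
python3 - <<'E'
from h import *
s=env.observe();print(s['wrist_torque'],s['wrist_force'],s['gripper_force'],s['opening'])
E
```

```text
[-0.05138777 -0.60301898  0.0040431 ] [-0.77143291  0.33447614 -7.99201293] 46.953951716423035 0.5047898204491279
```

Emit:
step_arm(plan=[[[0,0,0,0,0,0,-0.011],[0,0,0,0,0,0,-0.011],[0,0,0,0,0,0,-0.011]]])

```text
t: 12.15
tool_pos: [0.5786, -0.024, 0.2958]
tcp_rot: [0.154, 3.138, 0.001]
wrist_force: [0.1, -0.3, -8.4]
opening: 0.505
gripper_force: 37.0
```

```bash
python3 - <<'E'
from h import *
s=env.observe();print(s['wrist_torque'],s['wrist_force'],s['gripper_force'],s['opening'])
E
```

```text
[-0.06170421 -0.5732136   0.02232616] [ 0.06722255 -0.27141874 -8.3697293 ] 37.00926125049591 0.5047511228367091
```

Emit:
step_arm(plan=[[[0,0,0,0,0,0,-0.013],[0,0,0,0,0,0,-0.013],[0,0,0,0,0,0,-0.013],[0,0,0,0,0,0,-0.013],[0,0,0,0,0,0,-0.013],[0,0,0,0,0,0,-0.013]]])

```text
t: 12.9
tool_pos: [0.5787, -0.0239, 0.296]
tcp_rot: [0.154, 3.137, 0.001]
wrist_force: [-0.7, 0.1, -7.5]
opening: 0.507
gripper_force: 31.0
```

```bash
python3 - <<'E'
from h import *
s=env.observe();print(s['wrist_torque'],s['wrist_force'],s['gripper_force'],s['opening'])
E
```

```text
[-0.01389337 -0.17650059 -0.04143612] [-0.69763144  0.12910927 -7.53292706] 30.99998116493225 0.5065239411253496
```

Emit:
step_arm(plan=[[[0,0,0,0,0,0,-0.015],[0,0,0,0,0,0,-0.0165],[0,0,0,0,0,0,-0.0165],[0,0,0,0,0,0,-0.0165],[0,0,0,0,0,0,-0.0165]]])

```text
t: 13.52
tool_pos: [0.5788, -0.024, 0.296]
tcp_rot: [0.154, 3.137, 0.001]
wrist_force: [0.5, -0.7, -7.3]
opening: 0.509
gripper_force: 19.8
```

```bash
python3 - <<'E'
from h import *
s=env.observe();print(s['wrist_torque'],s['wrist_force'],s['gripper_force'],s['opening'])
E
```

```text
[-0.0139611  -0.20358329  0.00711156] [ 0.53716689 -0.65031797 -7.28389232] 19.848368167877197 0.5085479221016279
```

```bash
python3 - <<'E'
from h import *
s=env.observe();print(s['wrist_torque'],s['wrist_force'],s['gripper_force'],s['opening'])
c=cam('side');import pickle;pickle.dump(c,open('side1.pkl','wb'))
g=proj(c,np.array(s['tool_pos'])+[0,0,.022]);print(g)
u,v=g[0].astype(int); a=c['pixels'][max(0,v-70):v+110,max(0,u-100):u+100];print(max(0,u-100),max(0,v-70))
cv2.imwrite('pics/d.png',cv2.resize(a,None,fx=3,fy=3,interpolation=cv2.INTER_CUBIC))
E
```

```text
[-0.0139611  -0.20358329  0.00711156] [ 0.53716689 -0.65031797 -7.28389232] 19.848368167877197 0.5085479221016279
[[268.91777216  97.82577595]]
168 27
```

View pics/d.png

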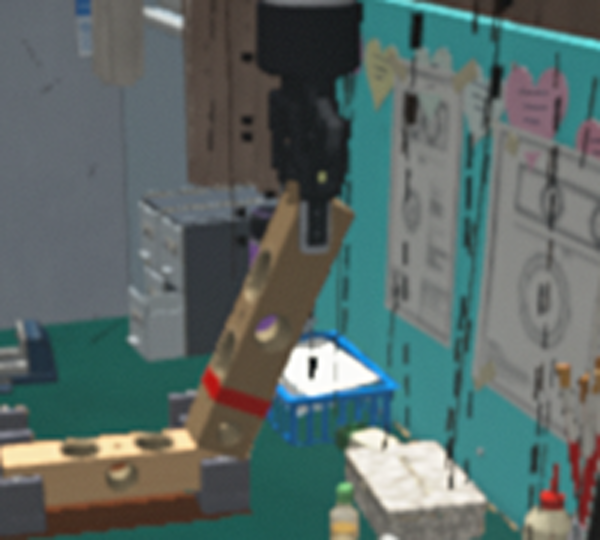

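The block hangs about 25–30° short of plumb (grip near (318,225), lower end near (225,445) in the crop), so I'll ease a little more.

Emit:
step_arm(plan=[[[0,0,0,0,0,0,-0.018],[0,0,0,0,0,0,-0.018],[0,0,0,0,0,0,-0.018],[0,0,0,0,0,0,-0.018]]])

```text
t: 14.08
tool_pos: [0.5787, -0.024, 0.296]
tcp_rot: [0.154, 3.137, 0.001]
wrist_force: [0.2, -0.7, -7.1]
opening: 0.513
gripper_force: 15.1
```

```bash
python3 - <<'E'
from h import *
s=env.observe();print(s['wrist_torque'],s['wrist_force'],s['gripper_force'],s['opening'])
E
```

```text
[-0.02339355 -0.17563463  0.02823815] [ 0.23429787 -0.69098848 -7.06131413] 15.112068951129913 0.5134548719012365
```

Emit:
step_arm(plan=[[[0,0,0,0,0,0,-0.0195],[0,0,0,0,0,0,-0.0195],[0,0,0,0,0,0,-0.0195]]])

```text
t: 14.45
tool_pos: [0.5788, -0.024, 0.296]
tcp_rot: [0.154, 3.137, 0.001]
wrist_force: [0.1, -0.0, -6.8]
opening: 0.514
gripper_force: 10.3
```

```bash
python3 - <<'E'
from h import *
s=env.observe();print(s['wrist_torque'],s['wrist_force'],s['gripper_force'],s['opening'])
c=cam('side');import pickle;pickle.dump(c,open('side1.pkl','wb'))
a=c['pixels'][27:207,168:368]
cv2.imwrite('pics/e.png',cv2.resize(a,None,fx=3,fy=3,interpolation=cv2.INTER_CUBIC))
E
```

```text
[-0.06906659 -0.20860653 -0.04262807] [ 0.05199754 -0.04861955 -6.83128975] 10.324627161026001 0.5135658635641673
```

View pics/e.png

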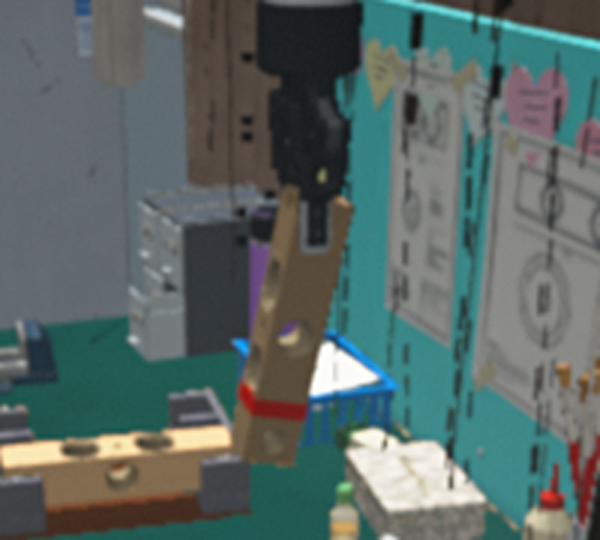

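```bash
python3 - <<'E'
from h import *
import pickle
c=pickle.load(open('side1.pkl','rb'))
s=env.observe();T=np.array(s['tool_pos']);Rt=R.from_rotvec(s['tcp_rot']).as_matrix()
Rm=cv2.Rodrigues(np.array(c['rvec'],float))[0]; o=-Rm.T@np.array(c['tvec'],float).ravel();print('cam',o)
n=Rt[:,1]; g=T-.019*Rt[:,2]
def pt(u,v):
    d=Rm.T@np.linalg.inv(c['K'])@[(u+.5)/3-.5+168,(v+.5)/3-.5+27,1.]
    return o+d*((g-.022*n-o)@n)/(d@n)
for nm,a in(('TR',(350,205)),('BR',(295,465)),('bore',(295,335)),('padtip',(315,248)),('tapeR',(307,412)),('tapeL',(250,408))):
    p=pt(*a); print(nm,p.round(4),'tool',(Rt.T@(p-T)).round(4))
p,q=pt(350,205),pt(295,465); d=Rt.T@(q-p);print(np.linalg.norm(d),'tilt deg',np.degrees(np.arctan2(d[0],d[2])))
E
```

```text
cam [ 0.2143843  -0.91922941  0.56144922]
TR [ 0.6052 -0.0487  0.3279] tool [-0.0286 -0.022  -0.0319]
BR [ 0.5671 -0.0448  0.1215] tool [ 0.0097 -0.022   0.1745]
bore [ 0.5652 -0.0447  0.2309] tool [ 0.0116 -0.022   0.0651]
padtip [ 0.5793 -0.0462  0.2975] tool [-0.0026 -0.022  -0.0015]
tapeR [ 0.5761 -0.0457  0.1664] tool [ 0.0007 -0.022   0.1296]
tapeL [ 0.5301 -0.0412  0.1744] tool [ 0.0469 -0.022   0.1215]
0.2099133551042279 tilt deg 10.531900131688174
```

Emit:
step_arm(plan=[[[0,0,0,0,0,0,-0.01],[0,0,0,0,0,0,0.0],[0,0,0,0,0,0,0.0],[0,-0.06,0,0,0,-0.01,0.0],[0,-0.12,0,0,0,-0.02,0.0],[0,-0.12,0,0,0,-0.01,0.0],[0,-0.066,0,0,0,0,0.0],[0,0,0,0,0,0,0.0]]])

```text
t: 15.5
tool_pos: [0.577, -0.0238, 0.3164]
tcp_rot: [0.145, 2.955, -0.014]
wrist_force: [0.3, 0.0, -8.3]
opening: 0.511
gripper_force: 34.1
```

```bash
python3 - <<'E'
from h import *
s=st()
Rt=R.from_rotvec(s['tcp_rot']).as_matrix();print(Rt.round(3))
f=np.array([.59036,-.25499]);a=.117;F=np.array([[np.cos(a),-np.sin(a)],[np.sin(a),np.cos(a)]])
q=f+F@[-.008,-.053];print(q)
plan([((q[0],q[1],.32),down(1.688)*R.from_rotvec([0,-.183,0]),12)],0.0)
E
```

```text
t 15.5
joint_positions [ 0.697   0.2886 -0.8657  1.7814  0.3086  1.0082  1.2005]
qd [-0.0073  0.0252  0.0099 -0.0225  0.0051  0.0122  0.0008]
effort [ 4.80000e-02 -3.81050e+01 -7.04770e+00 -2.97353e+01  3.44800e-01
 -1.21270e+00  4.00000e-03]
tool_pos [ 0.577  -0.0238  0.3164]
tcp_rot [ 0.1445  2.9548 -0.0142]
wrist_force [ 0.2782  0.016  -8.2966]
wrist_torque [0.0576 0.5374 0.0283]
gripper_force 34.1114
opening 0.511
[[-0.979  0.098  0.181]
 [ 0.096  0.995 -0.018]
 [-0.182 -0.001 -0.983]]
[ 0.58860156 -0.30856152]
12 [[0.041, 0, 0.222, -0.007, -0.047, 0.001, 0.0], [0.041, 0, 0.222, -0.011, -0.046, 0.001, 0.0], [0.041, 0, 0.223, -0.017, -0.044, 0.003, 0.0], [0.041, 0, 0.222, -0.022, -0.043, 0.003, 0.0], [0.042, 0.001, 0.222, -0.026, -0.039, 0.004, 0.0], [0.041, -0, 0.222, -0.03, -0.036, 0.005, 0.0], [0.041, -0, 0.222, -0.034, -0.033, 0.006, 0.0], [0.041, 0, 0.223, -0.038, -0.028, 0.006, 0.0], [0.041, 0, 0.222, -0.04, -0.024, 0.007, 0.0], [0.041, 0, 0.222, -0.043, -0.019, 0.008, 0.0], [0.041, 0, 0.222, -0.045, -0.015, 0.007, 0.0], [0.041, 0.001, 0.222, -0.046, -0.008, 0.008, 0.0]]
end [ 0.5889 -0.3086  0.3202] 1.6882
```

Emit:
step_arm(plan=[[[0,0,0,0,0,0,1],[0,0,0,0,0,0,1],[0.041,0,0.222,-0.007,-0.047,0.001,1],[0.041,0,0.222,-0.011,-0.046,0.001,1],[0.041,0,0.223,-0.017,-0.044,0.003,1],[0.041,0,0.222,-0.022,-0.043,0.003,1],[0.042,0.001,0.222,-0.026,-0.039,0.004,1],[0.041,0,0.222,-0.03,-0.036,0.005,1],[0.041,0,0.222,-0.034,-0.033,0.006,1],[0.041,0,0.223,-0.038,-0.028,0.006,1],[0.041,0,0.222,-0.04,-0.024,0.007,1],[0.041,0,0.222,-0.043,-0.019,0.008,1],[0.041,0,0.222,-0.045,-0.015,0.007,1],[0.041,0.001,0.222,-0.046,-0.008,0.008,1],[0,0,0,0,0,0,1],[0,0,0,0,0,0,1]]], newtons=80)

```text
t: 17.5
tool_pos: [0.5903, -0.3076, 0.3186]
tcp_rot: [1.993, 2.245, -0.179]
wrist_force: [0.5, 1.9, -6.4]
opening: 0.503
gripper_force: 83.6
```

```bash
python3 - <<'E'
from h import *
s=st()
c=cam('side');import pickle;pickle.dump(c,open('side2.pkl','wb'))
g=proj(c,s['tool_pos'])[0].astype(int);print(g)
x0,y0=max(0,g[0]-110),max(0,g[1]-50);print(x0,y0)
cv2.imwrite('pics/f.png',cv2.resize(c['pixels'][y0:y0+200,x0:x0+240],None,fx=3,fy=3,interpolation=cv2.INTER_CUBIC))
E
```

```text
t 17.5
joint_positions [ 0.6847  0.4225 -0.4535  1.5231  0.3745  1.1883  0.2584]
qd [-0.0077 -0.0148 -0.0126  0.0076  0.0021  0.0002 -0.0039]
effort [ 1.01840e+00 -5.44834e+01 -4.37700e+00 -3.04663e+01  1.12400e+00
 -2.58600e-01 -3.60000e-03]
tool_pos [ 0.5903 -0.3076  0.3186]
tcp_rot [ 1.9928  2.2452 -0.179 ]
wrist_force [ 0.5236  1.8779 -6.3531]
wrist_torque [0.6052 0.069  0.0235]
gripper_force 83.625
opening 0.5027
[337 136]
227 86
```

View pics/f.png

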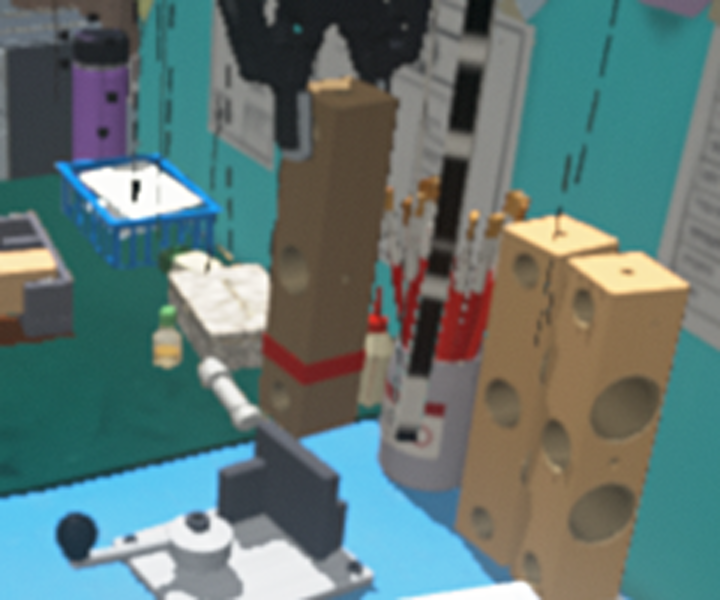

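The block hangs near upright above the fixture. The edge between its two visible faces runs from about (322,100) to (300,437), and the right edge from (397,97) to (355,424). I'll compare these with an ideal plumb block.

```bash
python3 - <<'E'
from h import *
import pickle
from scipy.optimize import least_squares
c=pickle.load(open('side2.pkl','rb'));s=env.observe();T=np.array(s['tool_pos']);Rt=R.from_rotvec(s['tcp_rot']);print(Rt.as_matrix().round(3))
yaw=np.arctan2(Rt.as_matrix()[1,0],Rt.as_matrix()[0,0]);print('yaw',yaw)
Z=R.from_euler('z',.117)
px=np.array([(397,97),(355,424),(300,437),(262,418)]);px=(px+.5)/3-.5+[227,86]
mod=np.array([(.022,-.022,.1055),(.022,-.022,-.1055),(-.022,-.022,-.1055),(-.022,.022,-.1055)])
def pr(v): # v: center xyz, tilt about fixture x, y
    return proj(c,(Z*R.from_euler('xy',v[3:])).apply(mod)+v[:3])
r=least_squares(lambda v:np.r_[(pr(v)-px).ravel()*1.0,v[4]*50],np.r_[T+[0,0,-.069],0,0])
print(r.x.round(4),np.degrees(r.x[3:]),'res',r.fun.round(2)); print('centre-TCP in fix axes',Z.inv().apply(r.x[:3]-T))
print('bottom',r.x[:3]-(Z*R.from_euler('xy',r.x[3:])).apply([0,0,.1055]))
# fixture check: fence top corners z=.095 ; stop
a=.117;F=lambda x,y,z:np.r_[[.59036,-.25499]+np.array([[np.cos(a),-np.sin(a)],[np.sin(a),np.cos(a)]])@[x,y],z]
P=[F(.022,-.042,.095),F(.022,.042,.095),F(.052,-.068,.015),F(-.012,.022,.07),F(-.145,-.005,.071),F(.022,-.042,.015)]
print(((proj(c,P)-[227,86]+.5)*3-.5).round(0))
E
```

```text
[[-0.117  0.993  0.022]
 [ 0.977  0.119 -0.178]
 [-0.179  0.    -0.984]]
yaw 1.6902712464591798
[ 0.5995 -0.2945  0.2419 -0.0285  0.0202] [-1.63252595  1.156441  ] res [-0.67  0.19  1.06  0.73  0.2   1.44 -0.53 -2.47  1.01]
centre-TCP in fix axes [ 0.01063274  0.01163634 -0.07692029]
bottom [ 0.59772049 -0.29773215  0.13649684]
[[327. 465.]
 [256. 407.]
 [376. 573.]
 [228. 462.]
 [ 75. 532.]
 [317. 564.]]
```

```bash
python3 - <<'E'
from h import *
import pickle
from scipy.optimize import least_squares
c=pickle.load(open('side2.pkl','rb'));s=env.observe();T=np.array(s['tool_pos'])
Z=R.from_euler('z',.117)
px=np.array([(397,97),(355,424),(300,437),(262,418)]);px=(px+.5)/3-.5+[227,86]
mod=np.array([(.022,-.022,.1055),(.022,-.022,-.1055),(-.022,-.022,-.1055),(-.022,.022,-.1055)])
def pr(v): return proj(c,(Z*R.from_euler('x',v[2])).apply(mod)+T+Z.apply([0,v[0],v[1]]))
r=least_squares(lambda v:(pr(v)-px).ravel(),[0,-.069,0])
print(r.x.round(4),np.degrees(r.x[2]),'res',r.fun.round(2),'TCP above bottom',.1055-r.x[1])
# seen fence: where is pixel on plane x=.022
o=-cv2.Rodrigues(np.array(c['rvec'],float))[0].T@np.array(c['tvec'],float).ravel();Rm=cv2.Rodrigues(np.array(c['rvec'],float))[0]
org=np.array([.59036,-.25499,0])
for u,v in((335,500),(335,555),(258,420),(345,488)):
    d=Rm.T@np.linalg.inv(c['K'])@[(u+.5)/3-.5+227,(v+.5)/3-.5+86,1.]
    of=Z.inv().apply(o-org);df=Z.inv().apply(d); print((u,v),(of+df*(.022-of[0])/df[0]).round(4))
E
python3 - <<'E'
import sys; sys.path.insert(0,'.')
E
python3 -c "
import pickle,cv2
c=pickle.load(open('side2.pkl','rb'))['pixels'][215:290,240:355]
cv2.imwrite('pics/g.png',cv2.resize(c,None,fx=6.5,fy=6.5,interpolation=cv2.INTER_CUBIC))"
```

```text
[-0.0011 -0.0696 -0.0026] -0.14973767252110456 res [-0.31 -0.64  1.08  0.98 -0.17  2.2  -1.07 -2.44] TCP above bottom 0.1750797195760672
(335, 500) [ 0.022  -0.0538  0.0745]
(335, 555) [ 0.022  -0.0598  0.0342]
(258, 420) [0.022  0.0382 0.0864]
(345, 488) [ 0.022  -0.0622  0.089 ]
```

View pics/g.png

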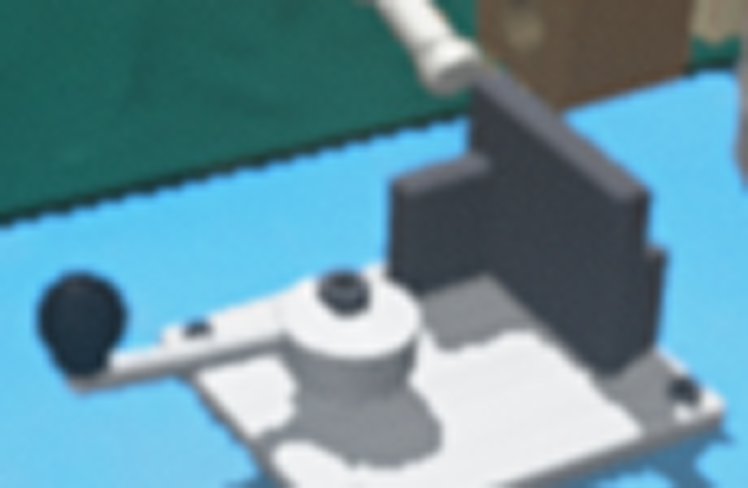

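```bash
cat >> h.py <<'E'
def fx(x,y): a=.117;return np.array([.59036,-.25499])+np.array([[np.cos(a),-np.sin(a)],[np.sin(a),np.cos(a)]])@[x,y]
def tofx(p): a=.117;return np.array([[np.cos(a),np.sin(a)],[-np.sin(a),np.cos(a)]])@(np.array(p)[:2]-[.59036,-.25499])
E
python3 - <<'E'
from h import *
r=down(1.688)*R.from_rotvec([0,-.183,0])
s=env.observe();print(s['tool_pos'],tofx(s['tool_pos']))
plan([((*fx(-.006,-.052),.20),r,3),((*fx(-.006,-.052),.194),r,1),((*fx(-.003,-.030),.194),r,2)],1)
E
```

```text
[ 0.59028175 -0.30729663  0.31885282] [-0.00618363 -0.05193989]
6 [[0.001, -0.002, 0.001, 0.014, 0, 0.078, 1], [0, -0.002, 0.002, 0.014, 0, 0.078, 1], [0.001, -0.002, 0.001, 0.015, 0, 0.078, 1], [-0, -0, 0, 0.002, 0, 0.012, 1], [-0, -0, 0, 0.022, 0.003, -0.004, 1], [-0, -0, 0, 0.021, 0.003, -0.004, 1]]
end [ 0.5907 -0.2852  0.1938] 1.6882
```

Emit:
step_arm(plan=[[[0,-0.002,0.001,0.007,0,0.039,1],[0,-0.002,0.001,0.014,0,0.078,1],[0,-0.002,0.001,0.014,0,0.078,1],[0,0,0,0.008,0,0.039,1],[0,0,0,0.002,0,0.012,1],[0,0,0,0,0,0,1],[0,0,0,0,0,0,1]]])

```text
t: 18.42
tool_pos: [0.591, -0.3093, 0.1961]
tcp_rot: [1.992, 2.237, -0.182]
wrist_force: [0.5, 0.1, -7.0]
opening: 0.503
gripper_force: 83.6
```

```bash
python3 - <<'E'
from h import *
r=down(1.688)*R.from_rotvec([0,-.183,0])
s=env.observe();print(s['tool_pos'],tofx(s['tool_pos']),s['wrist_force'],s['wrist_torque'])
plan([((*fx(-.003,-.030),s['tool_pos'][2]),r,2),((*fx(0.001,-.010),s['tool_pos'][2]),r,4)],1)
E
```

```text
[ 0.59100004 -0.30925341  0.19614343] [-0.00569868 -0.05396714] [ 0.46050394  0.14396904 -7.04686065] [0.48926088 0.05431519 0.03055372]
6 [[0.003, 0.003, -0.002, 0.024, 0.003, -0.004, 1], [0.003, 0.003, -0.002, 0.023, 0.002, -0.005, 1], [0, 0, 0, 0.01, 0.002, -0.002, 1], [0, 0, 0, 0.01, 0.002, -0.002, 1], [0, 0, 0, 0.01, 0.002, -0.001, 1], [0, 0, 0, 0.009, 0.002, -0.002, 1]]
end [ 0.5924 -0.2651  0.1961] 1.6881
```

Emit:
step_arm(plan=[[[0,0,0,0.024,0.003,-0.004,1],[0,0,0,0.024,0.002,-0.004,1],[0,0,0,0,0.002,0,1],[0,0,0,0,0,0,1]]])

```text
t: 18.92
tool_pos: [0.5908, -0.2845, 0.1941]
tcp_rot: [1.993, 2.239, -0.184]
wrist_force: [-0.7, -0.2, -7.3]
opening: 0.503
gripper_force: 83.8
```

```bash
python3 - <<'E'
from h import *
s=env.observe();print(s['tool_pos'],tofx(s['tool_pos']),s['wrist_force'],s['wrist_torque'])
E
```

```text
[ 0.59082565 -0.28445294  0.19412121] [-0.00297684 -0.02931587] [-0.74348258 -0.16289669 -7.27899541] [ 0.4957856   0.03748334 -0.0075977 ]
```

Emit:
step_arm(plan=[[[0,0,0,0,0.002,0,1],[0,0,0,0,0.002,0,1],[0,0,0,0,0.002,0,1],[0,0,0,0,0,0,1]]])

```text
t: 19.42
tool_pos: [0.5937, -0.2841, 0.1938]
tcp_rot: [1.994, 2.239, -0.184]
wrist_force: [0.1, -0.0, -7.0]
opening: 0.502
gripper_force: 83.8
```

```bash
python3 - <<'E'
from h import *
s=env.observe();print(s['tool_pos'],tofx(s['tool_pos']),s['wrist_force'],s['wrist_torque'])
E
```

```text
[ 0.5936652  -0.28409564  0.19383623] [-0.000115   -0.02929248] [ 0.0782499  -0.03426584 -7.01192265] [0.513193   0.08277853 0.00615526]
```

Emit:
step_arm(plan=[[[0,0,0,0,0.002,0,1],[0,0,0,0,0.002,0,1],[0,0,0,0,0,0,1]]])

```text
t: 19.8
tool_pos: [0.5945, -0.2841, 0.1937]
tcp_rot: [1.995, 2.24, -0.187]
wrist_force: [-4.5, -0.4, -4.8]
opening: 0.5
gripper_force: 84.1
```

```bash
python3 - <<'E'
from h import *
s=env.observe();print(s['tool_pos'],tofx(s['tool_pos']),s['wrist_force'],s['wrist_torque'])
E
```

```text
[ 0.59446334 -0.28413441  0.19370261] [ 0.00067317 -0.02942415] [-4.54083379 -0.44234047 -4.82562971] [ 0.44361752  1.40699233 -0.06041234]
```

Emit:
step_arm(plan=[[[0,0,0,0,-0.003,0,1],[0,0,0,0.015,0,-0.003,1],[0,0,0,0.015,0,-0.003,1],[0,0,0,0.015,0,-0.002,1],[0,0,0,0.004,0,-0.001,1],[0,0,0,0,0,0,1]]])

```text
t: 20.55
tool_pos: [0.5909, -0.2588, 0.1936]
tcp_rot: [1.994, 2.24, -0.184]
wrist_force: [-3.7, -0.6, -6.6]
opening: 0.501
gripper_force: 83.8
```

```bash
python3 - <<'E'
from h import *
s=env.observe();print(s['tool_pos'],tofx(s['tool_pos']),s['wrist_force'],s['wrist_torque'])
E
```

```text
[ 0.59089385 -0.25875362  0.19361063] [ 9.08621861e-05 -3.80020623e-03] [-3.6621526  -0.58847743 -6.6221057 ] [ 0.3938659   1.16126221 -0.09604876]
```

Emit:
step_arm(plan=[[[0,0,0,0.002,-0.001,0,1],[0,0,0,0.002,0,0,1],[0,0,0,0.002,0,-0.001,1],[0,0,0,0.002,0,0,1],[0,0,0,0,0,0,1]]])

```text
t: 21.18
tool_pos: [0.5903, -0.2552, 0.1936]
tcp_rot: [1.993, 2.239, -0.183]
wrist_force: [-2.4, -1.1, -7.3]
opening: 0.503
gripper_force: 83.7
```

```bash
python3 - <<'E'
from h import *
s=env.observe();print(s['tool_pos'],tofx(s['tool_pos']),s['wrist_force'],s['wrist_torque'])
E
```

```text
[ 0.59031466 -0.25524322  0.19363588] [-7.45853834e-05 -2.46192033e-04] [-2.4041571  -1.10773493 -7.28031191] [-0.06431957  0.83993061 -0.08562793]
```

Emit:
step_arm(plan=[[[0,0,0,0.001,0,0.003,1],[0,0,0,0,0,0.003,1],[0,0,0,0.001,0,0.002,1],[0,0,0,0,0,0,1]]])

```text
t: 21.68
tool_pos: [0.5903, -0.2551, 0.1893]
tcp_rot: [1.993, 2.239, -0.183]
wrist_force: [-2.2, -1.4, -6.9]
opening: 0.502
gripper_force: 84.0
```

```bash
python3 - <<'E'
from h import *
s=env.observe();print(s['tool_pos'],tofx(s['tool_pos']),s['wrist_force'],s['wrist_torque'])
E
```

```text
[ 0.59030631 -0.25505638  0.1893347 ] [-6.10691703e-05 -5.96625470e-05] [-2.17194982 -1.41724558 -6.88422042] [-0.07768542  0.83925466 -0.05173096]
```

Emit:
step_arm(plan=[[[0,0,0,0,0,0.002,1],[0,0,0,0,0,0.002,1],[0,0,0,0,0,0,1]]])

```text
t: 22.05
tool_pos: [0.5903, -0.2553, 0.1879]
tcp_rot: [1.993, 2.239, -0.184]
wrist_force: [-3.4, -0.7, -1.9]
opening: 0.502
gripper_force: 84.7
```

```bash
python3 - <<'E'
from h import *
s=env.observe();print(s['tool_pos'],tofx(s['tool_pos']),s['wrist_force'],s['wrist_torque'])
E
```

```text
[ 0.59034056 -0.25530927  0.1878583 ] [-5.65752020e-05 -3.14815464e-04] [-3.43874196 -0.66993167 -1.91054481] [-0.01607868  1.23714406 -0.1243051 ]
```

Emit:
step_arm(plan=[[[0,0,0,0,0,0.001,0.0],[0,0,0,0,0,0,-0.01],[0,0,0,0,0,0,-0.016],[0,0,0,0,0,0,-0.018],[0,0,0,0,0,0,-0.018]]])

```text
t: 22.68
tool_pos: [0.5904, -0.2554, 0.1876]
tcp_rot: [1.993, 2.239, -0.184]
wrist_force: [-6.3, 0.2, 3.1]
opening: 0.512
gripper_force: 15.9
```

```bash
python3 - <<'E'
from h import *
s=env.observe();print(s['tool_pos'],tofx(s['tool_pos']),s['wrist_force'],s['wrist_torque'],s['gripper_force'],s['opening'])
E
```

```text
[ 0.59043444 -0.25542286  0.18763203] [ 2.34055068e-05 -4.38588336e-04] [-6.32512315  0.21379519  3.06294819] [ 0.01577969  1.73915311 -0.0715297 ] 15.865201503038406 0.5115905689564104
```

Emit:
step_arm(plan=[[[0,0,0,0,0,0,-0.03],[0,0,0,0,0,0,-0.06],[0,0,0,0,0,0,-0.2],[0,0,0,0,0,0,-0.6],[0,0,0,0,0,0,-0.6],[0,0,0,-0.005,0,-0.03,-0.6],[0,0,0,-0.015,0,-0.08,-0.6],[0,0,0,-0.015,0,-0.08,-0.6],[0,0,0,0,0,0,-0.6]]])

```text
t: 23.8
tool_pos: [0.5925, -0.2556, 0.2889]
tcp_rot: [1.989, 2.233, -0.178]
wrist_force: [-0.3, -0.1, -0.5]
opening: 0.797
gripper_force: 0.0
```

```bash
python3 - <<'E'
from h import *
s=env.observe();print(s['tool_pos'],tofx(s['tool_pos']),s['wrist_force'],s['opening'],s['joint_positions'])
import pickle
for n in('side','top'):
  c=cam(n);pickle.dump(c,open(n+'3.pkl','wb'))
  if n=='side': a=c['pixels'][120:300,200:400]
  else: b=c['pixels'][130:260,300:420]
A=cv2.resize(a,(400,360),interpolation=cv2.INTER_CUBIC);B=cv2.resize(b,(332,360),interpolation=cv2.INTER_CUBIC)
cv2.imwrite('pics/h.png',np.hstack([A,B]))
E
```

```text
[ 0.59246111 -0.25556436  0.28892285] [ 0.0020197 -0.0008157] [-0.31403573 -0.11151704 -0.53192354] 0.79740606302779 [ 0.61814737  0.41023997 -0.46052057  1.6112116   0.39557539  1.12219218
  0.14544072]
```

View pics/h.png

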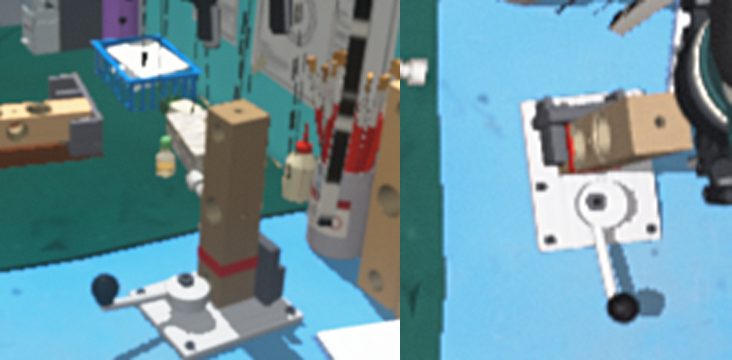

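The picture shows the block standing upright in the nest against the fence and stop, released, with the lever still open. Next is the lever, pushed with shut fingers on the +y side of the knob.

```bash
python3 - <<'E'
from h import *
r=down(.175)
plan([((*fx(-.147,.036),.285),r,10),((*fx(-.147,.036),.06),r,5)],1)
E
```

```text
15 [[0.028, 0.029, 0.301, 0.007, -0.029, -0.001, 1], [0.029, 0.03, 0.302, 0.003, -0.031, -0.001, 1], [0.028, 0.029, 0.301, -0.002, -0.03, -0.001, 1], [0.028, 0.03, 0.301, -0.007, -0.029, -0, 1], [0.028, 0.029, 0.302, -0.01, -0.029, -0, 1], [0.029, 0.029, 0.301, -0.015, -0.026, 0, 1], [0.028, 0.03, 0.301, -0.019, -0.024, 0.001, 1], [0.028, 0.029, 0.302, -0.022, -0.02, -0, 1], [0.029, 0.03, 0.301, -0.025, -0.017, 0, 1], [0.028, 0.029, 0.301, -0.027, -0.014, 0, 1], [-0, 0, 0, -0, 0, 0.09, 1], [-0, 0, 0, -0, 0, 0.09, 1], [-0, 0, 0, -0, 0, 0.09, 1], [-0, 0, 0, -0, 0, 0.09, 1], [-0, 0, 0, -0, 0, 0.09, 1]]
end [ 0.4402 -0.2361  0.0602] 0.1752
```

Emit:
step_arm(plan=[[[0.028,0.029,0.301,0.007,-0.029,-0.001,-0.6],[0.029,0.03,0.302,0.003,-0.031,-0.001,-0.6],[0.028,0.029,0.301,-0.002,-0.03,-0.001,1],[0.028,0.03,0.301,-0.007,-0.029,0,1],[0.028,0.029,0.302,-0.01,-0.029,0,1],[0.029,0.029,0.301,-0.015,-0.026,0,1],[0.028,0.03,0.301,-0.019,-0.024,0.001,1],[0.028,0.029,0.302,-0.022,-0.02,0,1],[0.029,0.03,0.301,-0.025,-0.017,0,1],[0.028,0.029,0.301,-0.027,-0.014,0,1],[0,0,0,0,0,0.09,1],[0,0,0,0,0,0.09,1],[0,0,0,0,0,0.09,1],[0,0,0,0,0,0,1],[0,0,0,0,0,0,1]]])

```text
t: 25.78
tool_pos: [0.4405, -0.2362, 0.1504]
tcp_rot: [-3.129, -0.275, 0.001]
wrist_force: [-0.0, -0.1, 0.3]
opening: 0.002
gripper_force: 0.0
```

```bash
python3 - <<'E'
from h import *
s=env.observe();print(s['t'],s['tool_pos'],tofx(s['tool_pos']),s['wrist_force'],s['opening'],s['joint_positions'])
plan([((*fx(-.147,.034),.06),down(.175),4)],1)
E
```

```text
25.775 [ 0.44054397 -0.23624452  0.15041036] [-0.14660356  0.03610583] [-0.0420794  -0.07088445  0.32459134] 0.002243665539870593 [ 0.62783226  0.34166138 -0.2396741   2.02228212  0.11204602  0.79051293
 -1.0728759 ]
4 [[-0, 0, 0, -0, 0.001, 0.045, 1], [-0, 0.001, 0, -0, 0.001, 0.045, 1], [-0.001, -0, 0.001, -0.001, 0.001, 0.046, 1], [0, 0, -0, 0, 0.001, 0.045, 1]]
end [ 0.4404 -0.2383  0.0599] 0.1749
```

Emit:
step_arm(plan=[[[0,0,0,0,0,0.06,1],[0,0,0,0,0,0.06,1],[0,0,0,0,0,0.06,1],[0,0,0,0,0.006,0,1],[0,0,0,0,0.008,0,1],[0,0,0,0,0.008,0,1],[0,0,0,0,0,0,1]]])

```text
t: 26.65
tool_pos: [0.4424, -0.2477, 0.0605]
tcp_rot: [3.129, 0.274, 0.001]
wrist_force: [0.4, 0.7, -0.6]
opening: 0.005
gripper_force: 0.0
```

```bash
python3 - <<'E'
from h import *
s=env.observe();print(s['t'],s['tool_pos'],tofx(s['tool_pos']),s['wrist_force'],s['wrist_torque'])
E
```

```text
26.65 [ 0.44237426 -0.2477418   0.06054371] [-0.1461279  0.0244735] [ 0.40525994  0.66284276 -0.57188227] [-0.00409949  0.03443488  0.0110707 ]
```

Emit:
step_arm(plan=[[[0,0,-0.2,-0.005,0.019,0,1],[0,0,-0.2,-0.005,0.019,0,1],[0,0,-0.2,-0.005,0.019,0,1],[0,0,-0.2,-0.005,0.019,0,1],[0,0,-0.2,-0.005,0.019,0,1],[0,0,-0.2,-0.005,0.019,0,1],[0,0,-0.2,-0.005,0.019,0,1],[0,0,-0.2,-0.005,0.019,0,1],[0,0,0,0,0,0,1]]])

```text
t: 27.78
tool_pos: [0.4622, -0.3212, 0.0597]
tcp_rot: [-2.776, -1.469, 0.001]
wrist_force: [-0.4, 0.0, -0.5]
opening: 0.001
gripper_force: 0.0
```

```bash
cat > q.py <<'E'
from h import *
s=env.observe();M=R.from_rotvec(s['tcp_rot']).as_matrix()
p=tofx(s['tool_pos'])-[-.05,0]; y=np.arctan2(M[1,0],M[0,0])-.117
pt=np.array([[np.cos(y),np.sin(y)],[np.sin(y),-np.cos(y)]])@p
print(s['t'],np.round(s['tool_pos'],4),'yaw_fx',y,'in tool: x,y',pt,'F tool',M.T@s['wrist_force'],'phi~',y+(pt[1]+.0285)/.095)
E
python3 q.py
```

```text
27.775 [ 0.4622 -0.3212  0.0597] yaw_fx 0.8561923823038209 in tool: x,y [-0.09414109 -0.03092772] F tool [-0.17777091 -0.3126827   0.50356684] phi~ 0.8306374671634802
```

Emit:
step_arm(plan=[[[0,0,-0.2,-0.005,0.019,0,1],[0,0,-0.2,-0.005,0.019,0,1],[0,0,-0.1,-0.003,0.01,0,1],[0,0,-0.1,-0.003,0.01,0,1],[0,0,0,0,0,0,1]]])

```text
t: 28.4
tool_pos: [0.4838, -0.3409, 0.0594]
tcp_rot: [-2.525, -1.867, 0.001]
wrist_force: [-0.3, 0.3, 0.8]
opening: 0.001
gripper_force: 0.0
```

```bash
python3 q.py
```

```text
28.4 [ 0.4838 -0.3409  0.0594] yaw_fx 1.1563599240878144 in tool: x,y [-0.09326369 -0.03090765] F tool [ 0.19224972 -0.35512561 -0.84849251] phi~ 1.131016241244922
```

Emit:
step_arm(plan=[[[0,0,-0.1,-0.003,0.01,0,1],[0,0,-0.1,-0.003,0.01,0,1],[0,0,0,0,0,0,1]]])

```text
t: 28.78
tool_pos: [0.4923, -0.3462, 0.0593]
tcp_rot: [-2.428, -1.991, 0.001]
wrist_force: [-0.9, 0.3, 0.5]
opening: 0.002
gripper_force: 0.5
```

```bash
python3 q.py
```

```text
28.775 [ 0.4923 -0.3462  0.0593] yaw_fx 1.2564948516092092 in tool: x,y [-0.09319607 -0.03070201] F tool [ 0.16328442 -0.91471546 -0.47842037] phi~ 1.2333157474032659
```

Emit:
step_arm(plan=[[[0,0,-0.08,-0.002,0.008,0,1],[0,0,-0.08,-0.002,0.008,0,1],[0,0,0,0,0,0,1]]])

```text
t: 29.15
tool_pos: [0.4994, -0.3499, 0.0592]
tcp_rot: [-2.343, -2.088, 0.003]
wrist_force: [-4.7, 1.1, 3.1]
opening: 0.001
gripper_force: 2.4
```

```bash
python3 q.py
```

```text
29.15 [ 0.4994 -0.3499  0.0592] yaw_fx 1.3391014708510138 in tool: x,y [-0.09325024 -0.03086546] F tool [ 0.51655959 -4.82288914 -3.07995376] phi~ 1.3142018437154683
```

Emit:
step_arm(plan=[[[0,0,-0.04,-0.001,0.004,0,1],[0,0,-0.04,-0.001,0.004,0,1],[0,0,0,0,0,0,1]]])

```text
t: 29.52
tool_pos: [0.5022, -0.3513, 0.0591]
tcp_rot: [-2.3, -2.133, 0.005]
wrist_force: [-7.5, 3.5, 6.2]
opening: -0.003
gripper_force: 3.8
```

```bash
python3 q.py
```

```text
29.525 [ 0.5022 -0.3513  0.0591] yaw_fx 1.378639426259961 in tool: x,y [-0.09312464 -0.03164447] F tool [ 2.94474329 -7.75582518 -6.14458849] phi~ 1.3455397354995355
```

Emit:
step_arm(plan=[[[0,0,-0.03,-0.001,0.003,0,1],[0,0,0,0,0.001,0,1],[0,0,0,0,0,0,1]]])

```text
t: 29.9
tool_pos: [0.5027, -0.3517, 0.059]
tcp_rot: [-2.282, -2.148, 0.008]
wrist_force: [-10.9, 3.8, 8.1]
opening: 0.003
gripper_force: 5.6
```

```bash
python3 q.py
```

```text
29.9 [ 0.5027 -0.3517  0.059 ] yaw_fx 1.3932418102667754 in tool: x,y [-0.09302779 -0.03238201] F tool [  3.18566208 -11.18329632  -8.02466449] phi~ 1.3523785315180634
```

Emit:
step_arm(plan=[[[0,0,0,0,-0.02,0,1],[0,0,0,0,-0.04,0,1],[0,0,0,0,-0.04,-0.03,1],[0,0,0,0,-0.06,-0.08,1],[0,0,0,0,-0.06,-0.08,1],[0,0,0,0,-0.06,-0.08,1],[0,0,0,0,0,0,1],[0,0,0,0,0,0,1]]])

```text
t: 30.9
tool_pos: [0.3669, -0.3441, 0.1945]
tcp_rot: [2.288, 2.153, -0.001]
wrist_force: [-0.3, -0.4, 0.1]
opening: 0.002
gripper_force: 0.0
```

```bash
python3 - <<'E'
from h import *
import pickle
s=env.observe();print(s['t'],s['tool_pos'],s['wrist_force'])
t=cam('top');c=cam('side')
def blob(c,pred,w=14,thr=60):
    u,v=pred.astype(int);g=c['pixels'][v-w:v+w,u-w:u+w].max(2)<thr
    n,l,st_,ce=cv2.connectedComponentsWithStats(g.astype(np.uint8)); k=1+np.argmax(st_[1:,4]) if n>1 else 0
    return ce[k]+[u-w,v-w],st_[k,4]
for ph in(1.30,1.35,1.40):
    P=np.r_[fx(-.05-.095*np.cos(ph),-.095*np.sin(ph)),.071]; print(ph,proj(t,P)[0],proj(c,P)[0],blob(t,proj(t,P)[0]),blob(c,proj(c,P)[0]))
b,_=blob(t,proj(t,P)[0]); k=tofx(ray(t,*b,.071))-[-.05,0];print('phi top',np.arctan2(-k[1],-k[0]),np.linalg.norm(k))
# block shift between before and after in side view
old=pickle.load(open('side3.pkl','rb'))
Pb=[np.r_[fx(x,y),z] for x,y,z in((-.022,-.022,.226),(.022,-.022,.226),(-.022,-.022,.016),(.022,-.022,.016))];print(proj(c,Pb).round(1))
(u0,v0)=proj(c,Pb)[:,:].min(0).astype(int);
for nm,zz in(('top',.2),('mid',.12),('low',.05)):
    u,v=proj(c,np.r_[fx(0,-.022),zz])[0].astype(int)
    T=old['pixels'][v-12:v+12,u-22:u+22];S=c['pixels'][v-20:v+20,u-30:u+30]
    r=cv2.matchTemplate(S,T,cv2.TM_CCOEFF_NORMED);_,m,_,l=cv2.minMaxLoc(r);print(nm,m,np.array(l)-8)
E
```

```text
30.9 [ 0.36688875 -0.34411156  0.19450443] [-0.32824503 -0.44934008  0.05067932]
1.3 [411.68440443 208.97109924] [307.06958376 278.04898096] (array([412.0125, 207.675 ]), np.int32(80)) (array([309.78481013, 280.89873418]), np.int32(79))
1.35 [411.91814259 207.04618883] [309.55465208 277.70637241] (array([412.0125, 207.675 ]), np.int32(80)) (array([309.78481013, 280.89873418]), np.int32(79))
1.4 [412.05513993 205.11046582] [311.98705558 277.28595391] (array([412.0125, 207.675 ]), np.int32(80)) (array([309.78481013, 280.89873418]), np.int32(79))
phi top 1.3342925382038915 0.09538748383171708
[[315.9 180.8]
 [335.5 176.4]
 [308.8 273.6]
 [326.6 267.9]]
top 0.995327353477478 [0 0]
mid 0.9965794682502747 [0 0]
low 0.920331597328186 [ 1 -1]
```

```bash
python3 -c "
from cell import env
print(env.finish_job())"
```

```text
the job is handed in; nothing more can be done
None
```

The taped dark block was lifted from the cradle, laid flat, swung to hang upright, and stood on the fixture base against the fence and side stop. The cam is tight at about 1.33 rad with 11 N at the knob, and I handed the job in at about 31 s with no verdict returned. The block stopped about 10° short of plumb, so I tilted the tool to bring it upright. I felt contact with the side stop but did not measure it again after clamping.

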